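Overhang a mounting board to the gauge and hold it

TASK

Get the white mounting board ready for its end bracket to be screwed on from below: pull the riser's steel gauge bar out to its stop, then slide the board out along the deck, straight and without lifting it, until its end (the one with the relay modules) is level with the outer face of the gauge's upright finger. That far out the board tips if it is let go, so keep it flat by holding its inner part, behind the modules, and finish while still holding it there; leave everything else on the bench alone.

Things in the scene. Friction and masses are not known exactly. Their poses are not given: they have to be found in the camera images.
- stand: assembly riser screwed to the bench: flat wooden deck 110 (x) x 300 (y) x 15 thick on aluminium feet, deck top 80 above the bench. Origin on the bench under the middle of the deck, z up. Its -y is OUTWARD: the board is slid out over the deck's end at y = -150; +x points away from the robot. The gauge bar slides under the deck's edge on the robot's side
- board: loose white laminated board 56 (x) x 340 (y) x 18 thick, about 0.36 kg, lying on the deck, up to 0.12 rad askew, its outer (-y) end 20 to 50 past the deck's end. Origin: centre of its underside. Three black relay modules fixed on top from y = -140 to -20, to 54 above the underside. Centre of mass 27 from the origin towards -y
- board_end (a point): middle of the board's outer end face (board frame 0, -170, 9)
- board_tail (a point): middle of the board's inner end, on its top face (board frame 0, +170, 18). The 190 of board from here to the modules is bare; it can be gripped across its 56 width with the fingertips kept just above the deck
- gauge (a joint): pull-out of the gauge bar along the riser's -y, in m: 0 home, 0.11 out at its stop; it starts 0 to 0.015 out. Self-locking like a tape rule: it takes 6 to 8 N to draw out against its return spring, and a sprung brake keeps it where it is let go
- gauge_mark (a point): on the OUTER (-y) face of the gauge's upright finger, on its centre line, 10 below its top; axes as the riser's. The finger is a steel plate 24 (x) x 8 (y), the bent-up end of the bar, top 125 above the bench; its upper 65 can be gripped across x or pushed. Riser frame: x = -55; y = -230 at joint 0, -340 when out, 15 clear of the board's side
- driver_a: pistol-shaped cordless screwdriver lying on its side at the far right, about 185 x 150 x 46 high; bystander. Origin on the bench under its barrel
- yellow_bin: yellow plastic bin of screws, 100 x 150 x 70 high, beyond the riser; bystander. Origin at the centre of its underside
- grey_bin: grey plastic bin of screws, 130 x 100 x 70 high, on the left; bystander. Origin at the centre of its underside
- loose_module: single black relay module, 44 x 36 x 36 high, on the bench on the robot's side of the riser; bystander. Origin at the centre of its underside
- end_bracket: small steel angle bracket, 50 x 40 x 34 high, on the bench on the robot's side of the riser; bystander (it is to be fitted later). Origin at the centre of its underside
- carton: small open carton, 100 x 100 x 55 high with flaps spread 40 farther, on the right; bystander. Origin at the centre of its underside
- bottle: small white bottle with a red cap, 38 diameter x 100 high, far left; bystander. Origin at the centre of its underside

How it is judged:
On the way, in this order (a step that is already met when the one before it is completed fails the run):
1. the gauge bar is drawn out to its stop (value of joint gauge above 0.104 m), for 0.2 s.
2. the board is slid out level with the gauge finger and held flat by its inner part (value of joint gauge above 0.104 m and y of board_end in the frame of gauge_mark between -0.006 and 0.006 m and angle between the y axis of board and the y axis of stand, either way round below 0.09 rad and angle between board's own z axis and vertical below 0.05 rad and z of board in the frame of stand between 0.074 and 0.087 m and contact force between the fingers and board above 1 N and contact force between board and stand above 0.5 N and y of the grasp point in the frame of board above 0 m and linear speed of board below 0.02 m/s), for 0.3 s.
At the end, for the whole second after the job is handed in: Gauge within 6 mm of its stop; board end within 6 mm of level with the finger's outer face; board straight along the deck within 0.09 rad, flat within 0.05 rad, resting on the deck, still; the fingers hold it (over 1 N) behind the middle of its length (all of step 2); the arm keeps its last pose, push and grip.
It fails at once if the board tips (over 0.12 rad) (angle between board's own z axis and vertical above 0.12 rad).
It fails at once if the board is lifted off the deck (over 15 mm) (z of board in the frame of stand above 0.095 m).
It fails at once if a bystander is moved by more than 20 mm (distance of any of driver_a, yellow_bin, grey_bin, loose_module, end_bracket, carton, bottle from where it was at the start of the episode above 0.02 m).
It also fails if it takes over 48 s, if anything falls off the work surface, if the arm or the gripper's body presses on something with over 40 N, if the wrist force passes 120 N, or if a joint passes its speed limit or range.

ROBOT

A 6-joint arm with a two-finger parallel gripper is mounted at the origin on the work surface. World frame = base frame: x ahead of the robot, y to its left, z up, the work surface at z = 0. Lengths are in m, angles in rad, forces in N, time in s.
With the tool pointing down it reaches from about 0.275 to 0.825 m from the base axis. Payload 4.9 kg.
Tool frame: the origin (TCP) lies between the finger pads; the fingertips stand 19 mm ahead of it and the grasp point (between the pads) is the TCP; z points along the fingers, y is the line along which they close (so a half turn about z gives the same grasp; the last joint's range is limited). The gripper opens to 85 mm and grips with 20 to 120 N. Pads are 22 mm wide; open, the fingers measure 114 mm over their backs; the gripper's body (76 mm by 85 mm) begins 54 mm behind the grasp point. The pads swing forward as they close: fully open they stand 13 mm farther back than shut.
Start: joints at [1.165, 0.326, -0.193, 1.052, 0, 1.437], TCP at [0.148, 0.53, 0.225] pointing down, gripper open.
Joint ranges: [-2.65, 2.65], [-0.97, 1.79], [-1.3, 1.35], [-1.93, 2.1], [-1.47, 1.37], [-3.14, 3.14]. Speed limits (rad/s): [2.57, 2.57, 3.14, 3.14, 3.14, 3.14].

INTERFACE

Orientations are given as a rotation vector (axis times angle).
In Python, from cell import sensors, imaging, job gives the robot as it stands.
- The arm moves only by the tool step_arm, never from a script. Its argument "motion" is a list that holds one entry, the list of rows, each a list of 5 numbers: the shift along the tool's x, y, z scaled (see below), then the turn about the tool's z scaled (see below), then the finger opening in mm, from 0 to 85.4. In form: [[[x, y, z, roll, jaw], ...]]. A call has 1 to 10 rows; each row is the pose to reach, as a shift and turn from the pose commanded when the call began, along the tool's axes at that moment; what a row does not reach only later rows make up. The controller multiplies each number of a shift by 0.5 m and each number of a turn by 60 degrees. A row lasts 1/12 s, in which the tool goes at most 41.7 mm and 7.16 degrees, less where a joint would pass 70% of its speed; a pose out of reach is approached as far as the arm can. A call with a number of a shift or a turn outside -1 to 1 is refused whole. A call with a gripper value outside its range is refused whole. The fingers move at their own pace and stop on an object; "newtons" is the grip in N (left out, the last holds). Time passes only in rows, so rows that repeat a pose let the fingers close. It gives the time, the measured TCP pose, the force, the opening and the grip force at its end, in the units of the state.
- sensors.state(): the state, without advancing time (a new reading comes with each control period).
- imaging.camera(name): name is "scene" or "top" or "wrist"; returns a dict with "frame" (384x512x3 uint8, red, green, blue), "K" (3x3 intrinsics, pixels), "dist" ([k1, k2, p1, p2, k3] as OpenCV has them; the pictures are not rectified), "R" (3x3) and "t" (3): a world point X has camera coordinates R X + t. Camera axes: x right, y down, z forward; pixel columns grow to the right and rows downward; lengths in m; the calibration is good to about 2 mm. A picture is of the moment at which its call begins. There is no depth.
- job.close_job(): hands the job in; it is judged then, once.
The state is a dict: "clock": time; "joints": joint angles; "qvel": joint speeds; "joint_torque": joint torques, N m; "eef_pos": TCP position; "tool_rot": TCP orientation; "force": force on the tool from outside, world axes, zero at the start; "ft_torque": the same for the moment, N m; "grip_width": opening from 0.0 (shut) to 1.0 (fully open); "gripper_force": force on a finger pad.
Only numpy, scipy, OpenCV 4.12 (cv2) and the standard library are available. Lean on these libraries where they do the work, as an engineer would, in place of code of your own. Each camera call takes 0.05 s, during which the arm holds its last target. There are 200 camera calls.

## Working session

There is one attempt and no reset: what is moved stays moved. The work goes in short steps, Python scripts to look and compute and a tool call to move; the robot and the scene stay as the last step left them, time stands still between calls to the robot, and variables do not carry over. Pictures are saved under pics/ and viewed, at most 10 in all, crops included, and the job is handed in when it is done.

Besides the shell and the picture viewer there is one more tool, called after "Request:" by a JSON object that holds its "fn" and its "kwargs". step_arm: Moves the arm, as the interface text tells. Shifts and turns lie within -1 to 1; 1 stands for 0.5 m of shift or 60 degrees of turn. Its arguments: {"type":"object","properties":{"motion":{"type":"array","items":{"type":"array","items":{"type":"array","items":{"type":"number"}}}},"newtons":{"type":"number"}},"required":["motion"]}

```bash
mkdir -p pics
cat > h.py <<'E'
import numpy as np, cv2
from cell import sensors, imaging, job
def cast(c,uv,z):
    p=cv2.undistortPoints(np.array(uv,float).reshape(-1,1,2),c["K"],np.array(c["dist"],float))[:,0]
    d=np.c_[p,np.ones(len(p))]@c["R"]; o=-c["R"].T@c["t"]
    return o+d*((z-o[2])/d[:,2])[:,None]
def proj(c,X):
    return cv2.projectPoints(np.array(X,float).reshape(-1,1,3),cv2.Rodrigues(np.array(c["R"]))[0],np.array(c["t"],float),c["K"],np.array(c["dist"],float))[0][:,0]
E
python3 - <<'E'
from h import *
for n in("top","scene"):
    c=imaging.camera(n); np.savez(f"{n}.npz",**c)
    cv2.imwrite(f"pics/{n}0.png",cv2.resize(c["frame"][:,:,::-1],(800,600)))
    print(n,-c["R"].T@c["t"],c["R"][2])
print(sensors.state())
E
```

```text
top [ 0.39094069 -0.00687057  1.06944035] [ 0.09159068  0.02420388 -0.99550255]
scene [1.27539638 0.28380796 0.98193077] [-0.64326929 -0.23629134 -0.72826577]
{'clock': 0.1, 'joints': array([ 1.16480073e+00,  3.26865720e-01, -1.93454516e-01,  1.05196798e+00,
        3.44280491e-05,  1.43662685e+00]), 'qvel': array([ 0.00140612, -0.0021314 ,  0.00235922, -0.00027521,  0.00047169,
        0.00017117]), 'joint_torque': array([ 9.94686234e-04, -4.44239688e+01,  2.63038105e+01,  7.92601932e-03,
       -1.22570559e-04, -6.72989856e-06]), 'eef_pos': array([0.14743374, 0.52935344, 0.22439347]), 'tool_rot': array([-4.25611618e-01, -3.11219292e+00,  2.24375941e-03]), 'force': array([-0.01197472,  0.05494086,  0.53241557]), 'ft_torque': array([-0.00480817,  0.01499121,  0.03914938]), 'gripper_force': 0.0, 'grip_width': 0.9994209004945548}
```

View pics/top0.png

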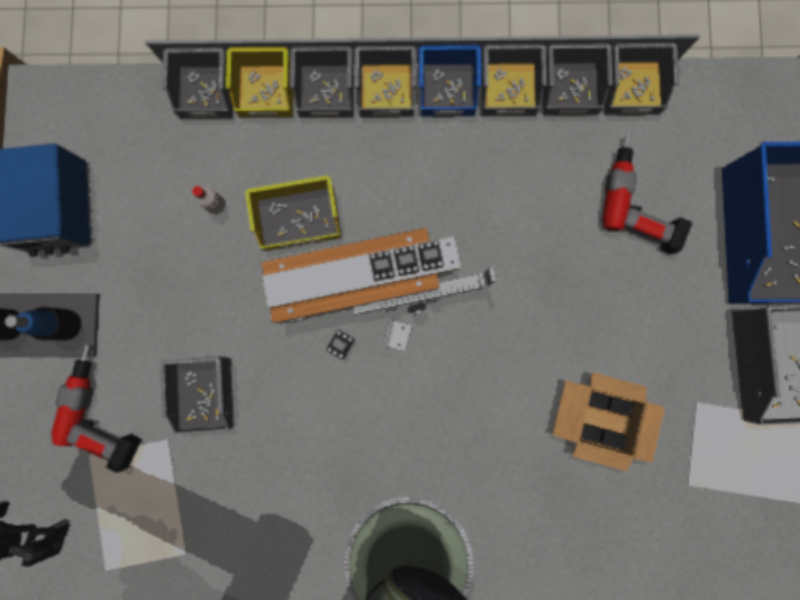

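View pics/scene0.png

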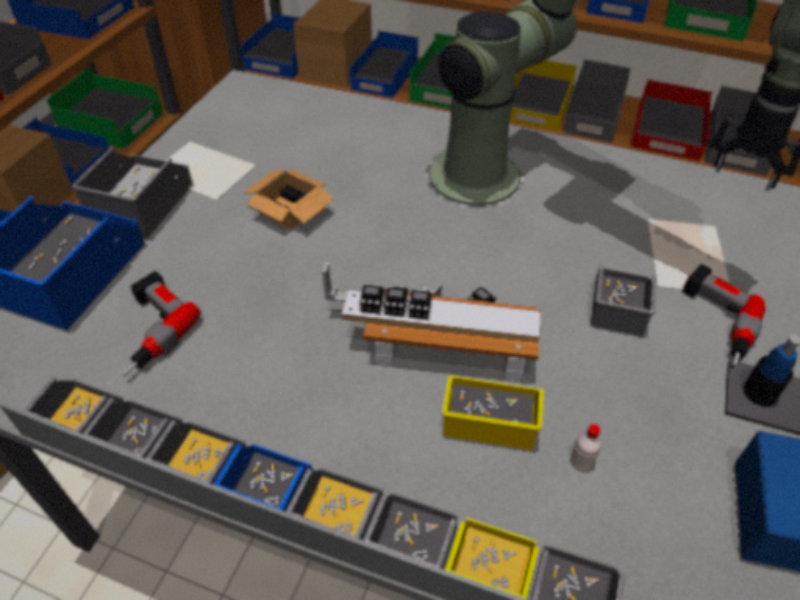

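The top view (800x600) shows the orange deck, with corners near (262,262), (428,230), (440,290) and (272,322). The board lies on it with its tail near (264,290) and its module end near (457,253). The gauge finger is at about (490,276), and the loose module (341,344) and the bracket (399,335) are on the robot's side. The scene view confirms the finger stands upright at (327,283).

```bash
cat > meas.py <<'E'
from h import *
def rect(c,mask,z):
    n,l,s,_=cv2.connectedComponentsWithStats(mask)
    m=np.isin(l,[i for i in range(1,n) if s[i,4]>25])
    ys,xs=np.nonzero(m); W=cast(c,np.c_[xs,ys],z)[:,:2]
    return W,cv2.minAreaRect((W*1000).astype(np.float32))
def masks(c):
    f=c["frame"]; hsv=cv2.cvtColor(f,cv2.COLOR_RGB2HSV); roi=np.zeros(f.shape[:2],np.uint8); 
    roi[140:212,160:330]=1
    h,s,v=cv2.split(hsv)
    return roi*((h<18)&(s>110)&(v>80)).astype(np.uint8), roi*((s<40)&(v>165)).astype(np.uint8)
E
python3 - <<'E'
from meas import *
c=dict(np.load("top.npz"))
o,w=masks(c)
for m,z in((o,.08),(w,.098)):
    W,r=rect(c,m,z); print(r, cv2.boxPoints(r).round(0).tolist())
v=c["frame"].copy(); v[o>0]=[255,0,255]; v[w>0]=[0,255,0]
a=np.hstack([cv2.resize(x[130:220,160:330,::-1],None,fx=4.4,fy=3*1.1*1.33,interpolation=cv2.INTER_NEAREST) for x in (c["frame"],)])
b=cv2.resize(v[130:220,160:330,::-1],None,fx=4.4,fy=3.2,interpolation=0)
a=cv2.resize(c["frame"][130:220,160:330,::-1],None,fx=4.4,fy=3.2,interpolation=0)
cv2.imwrite("pics/m.png",np.vstack([a,b]))
E
```

```text
((513.7014770507812, 103.81401824951172), (109.19087219238281, 297.2114562988281), 11.870844841003418) [[430.0, 238.0], [491.0, -53.0], [598.0, -30.0], [537.0, 260.0]]
((518.224365234375, 82.94428253173828), (50.202117919921875, 334.7876892089844), 11.687795639038086) [[460.0, 242.0], [528.0, -86.0], [577.0, -76.0], [509.0, 252.0]]
```

View pics/m.png

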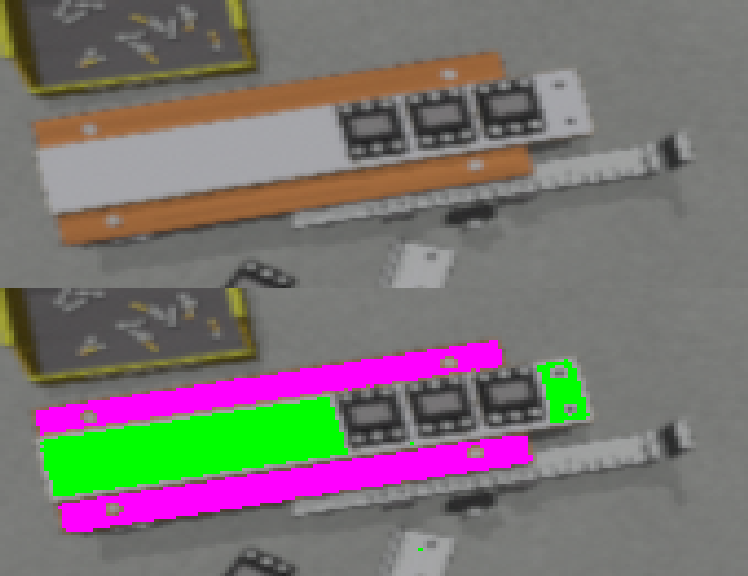

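Both masks fit the real outlines: deck 109x297 and board about 56x340, lying nearly parallel to the deck. The finger top is near crop (685,145). Next I measure the finger and the tool axes.

Run:
```python
from meas import *
from scipy.spatial.transform import Rotation as Ro
c=dict(np.load("top.npz")); s=dict(np.load("scene.npz"))
a=np.deg2rad(11.87); ex=np.array([np.cos(a),np.sin(a)]); ey=np.array([-ex[1],ex[0]]); O=np.array([.5137,.1038])
def st(P): return np.c_[(P[:,:2]-O)@ex,(P[:,:2]-O)@ey].round(4)
f=c["frame"].astype(int); 
print(f[168:190,304:322].mean(2).astype(int))
g=lambda x,y,z:[*(O+ex*x+ey*y),z]
for y in(-.23,-.245):
    P=[g(x,y+d,z) for x in(-.067,-.043) for d in(0,.008) for z in(.125,.065)]
    print(y,"top",proj(c,P).round(1).tolist(),"scene x.5625",(proj(s,P)*1.5625).round(0).tolist())
R=Ro.from_rotvec(sensors.state()["tool_rot"]).as_matrix(); print(R.round(4))
cv2.imwrite("pics/f.png",np.hstack([cv2.resize(c["frame"][155:200,290:335,::-1],(400,400),interpolation=0),cv2.resize(s["frame"][155:205,195:245,::-1],(400,400),interpolation=0)]))
```

```text
[[119 118 118 117 118 118 118 118 117 117 118 118 119 120 119 117 118 118]
 [119 119 118 118 119 121 119 118 118 119 120 122 123 122 120 117 116 117]
 [119 117 119 120 120 120 119 117 115 115 125 129 127 124 120 118 118 120]
 [119 119 119 120 121 120 118 113 104 112 137 139 125 123 122 119 119 121]
 [120 120 120 120 121 119 112  96  82 118 151 142 123 120 120 121 122 122]
 [119 119 119 121 121 115  98  70  62 114 156 149 131 121 122 122 121 121]
 [119 117 121 131 125 103  78  48  55 113 156 156 141 122 121 122 121 121]
 [131 124 127 150 138  97  66  45  50 102 147 156 141 119 120 123 121 120]
 [152 140 128 151 139  97  70  45  45  74 124 153 135 112 119 120 121 121]
 [160 149 135 140 139 104  82  48  43  61 116 153 142 123 120 121 121 121]
 [157 151 133 134 145 118  87  54  43  54 112 153 147 133 124 123 122 121]
 [158 141 112 131 156 139  96  63  45  51  97 134 135 129 122 122 121 121]
 [159 142 109 124 157 142  97  68  45  45  60  82  98 111 120 121 122 122]
 [157 150 125 120 149 141 102  77  49  55  76 100 116 119 122 124 124 123]
 [158 156 132 101 123 131 107  87  68  82 104 119 
[... 522 characters left out ...]
21 122 123 124 124 124 122]]
-0.23 top [[313.1, 180.5], [310.2, 182.8], [310.1, 181.1], [307.4, 183.4], [311.1, 171.5], [308.3, 174.4], [308.1, 172.2], [305.5, 175.0]] scene x.5625 [[331.0, 261.0], [333.0, 284.0], [335.0, 262.0], [338.0, 285.0], [328.0, 271.0], [331.0, 293.0], [333.0, 271.0], [335.0, 294.0]]
-0.245 top [[318.8, 179.3], [315.5, 181.7], [315.7, 179.9], [312.7, 182.3], [316.7, 170.3], [313.6, 173.3], [313.7, 171.0], [310.8, 173.9]] scene x.5625 [[323.0, 260.0], [326.0, 283.0], [327.0, 261.0], [330.0, 284.0], [320.0, 270.0], [323.0, 293.0], [324.0, 270.0], [327.0, 293.0]]
[[-9.633e-01  2.685e-01 -6.000e-04]
 [ 2.685e-01  9.633e-01 -1.400e-03]
 [ 2.000e-04 -1.500e-03 -1.000e+00]]
```

View pics/f.png

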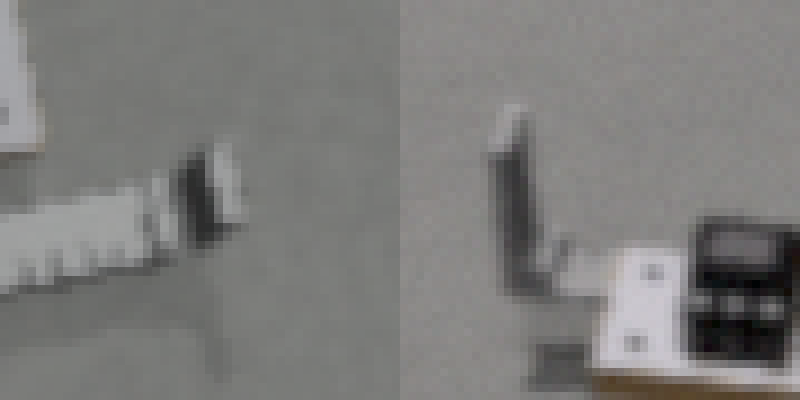

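The finger's outer face measures y ≈ -0.242 in the riser frame, which puts the joint at about 0.012, and both views agree. Now I move towards it.

Request:
{"fn": "step_arm", "kwargs": {"motion": [[[-0.5,-0.52,0,0.5,60],[-0.5,-0.52,0,0.5,60],[-0.5,-0.52,0,0.5,60],[-0.5,-0.52,0,0.5,60],[-0.5,-0.52,0,0.5,60],[-0.5,-0.52,0,0.5,60],[-0.5,-0.52,0,0.5,60],[-0.5,-0.52,0,0.5,60],[-0.5,-0.52,0,0.5,60],[-0.5,-0.52,0,0.5,60]]]}}

```text
clock: 0.93
eef_pos: [0.3204, 0.2086, 0.225]
tool_rot: [1.226, 2.891, -0.002]
force: [-0.1, 0.2, 0.0]
grip_width: 0.704
gripper_force: 0.0
```

```bash
cat > go.py <<'E'
from h import *
from scipy.spatial.transform import Rotation as Ro
a=np.deg2rad(11.87); ex=np.array([np.cos(a),np.sin(a)]); ey=np.array([-ex[1],ex[0]]); O=np.array([.5137,.1038])
def go(x,y,z):
    s=sensors.state(); R=Ro.from_rotvec(s["tool_rot"]).as_matrix()
    P=np.r_[O+ex*x+ey*y,z]; yaw=np.arctan2(R[1,1],R[0,1]); d=(yaw-a+np.pi/2)%np.pi-np.pi/2
    p=s["eef_pos"][:2]-O
    print("t",s["clock"],"tcp stand",p@ex,p@ey,s["eef_pos"][2],"move",(R.T@(P-s["eef_pos"])/.5).round(4),"roll",round(np.degrees(d)/60,4),"F",s["force"].round(1),"grip",s["grip_width"]*85.4,s["gripper_force"],"j",s["joints"].round(2))
E
python3 -c "
from go import *
go(-.055,-.238,.2)"
```

```text
t 0.9333 tcp stand -0.16758789439354674 0.1423006100374312 0.22500224905229005 move [-0.7637 -0.2141  0.0515] roll 0.5359 F [-0.1  0.2  0. ] grip 60.141579887385184 0.0 j [ 0.38  0.01 -0.58  0.98 -0.    1.19]
```

Request:
{"fn": "step_arm", "kwargs": {"motion": [[[-0.764,-0.214,0.05,0.536,60],[-0.764,-0.214,0.05,0.536,60],[-0.764,-0.214,0.05,0.536,60],[-0.764,-0.214,0.05,0.536,60],[-0.764,-0.214,0.05,0.536,60],[-0.764,-0.214,0.05,0.536,60],[-0.764,-0.214,0.05,0.536,60],[-0.764,-0.214,0.05,0.536,60],[-0.764,-0.214,0.05,0.536,60],[-0.764,-0.214,0.05,0.536,60]]]}}

```text
clock: 1.77
eef_pos: [0.5115, -0.1388, 0.1994]
tool_rot: [1.974, 2.443, -0.0]
force: [0.5, 0.0, 0.9]
grip_width: 0.701
gripper_force: 0.0
```

```bash
python3 -c "
from go import *
go(-.055,-.238,.1)
c=imaging.camera('wrist'); np.savez('w.npz',**c)
g=lambda x,y,z:[*(O+ex*x+ey*y),z]
P=[g(x,y,.125) for x in(-.067,-.043) for y in(-.242,-.234)]
print(proj(c,P).round(0).tolist())
cv2.imwrite('pics/w1.png',c['frame'][:,:,::-1])"
```

```text
t 1.7667 tcp stand -0.05202618093573622 -0.23700516715897002 0.1993857945585106 move [-0.0017 -0.0061  0.1988] roll 0.0043 F [0.5 0.  0.9] grip 59.905926093646436 0.0 j [-0.4   0.31 -0.29  0.97 -0.    0.96]
[[236.0, 203.0], [235.0, 195.0], [263.0, 204.0], [264.0, 195.0]]
```

View pics/w1.png

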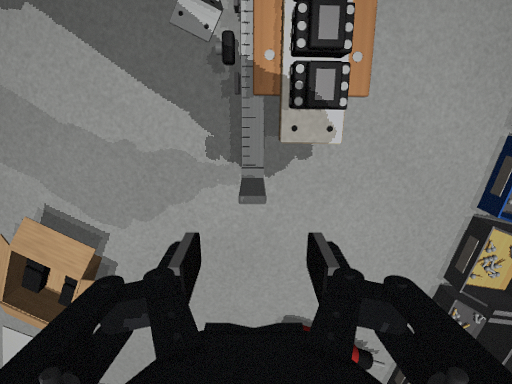

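The wrist view shows the finger's top at about (239-266, 195-204). The prediction was (236-263, 195-204), so the fix holds to about 2 mm. Next I descend and grip lightly.

Request:
{"fn": "step_arm", "kwargs": {"motion": [[[-0.002,-0.003,0.07,0.004,60],[-0.002,-0.003,0.14,0.004,60],[-0.002,-0.003,0.199,0.004,60],[-0.002,-0.003,0.199,0.004,60],[-0.002,-0.003,0.199,0.004,10],[-0.002,-0.003,0.199,0.004,10],[-0.002,-0.003,0.199,0.004,10],[-0.002,-0.003,0.199,0.004,10],[-0.002,-0.003,0.199,0.004,10],[-0.002,-0.003,0.199,0.004,10]]], "newtons": 40}}

```text
clock: 2.65
eef_pos: [0.51, -0.137, 0.1028]
tool_rot: [1.974, 2.439, 0.002]
force: [-0.6, 1.3, 7.7]
grip_width: 0.265
gripper_force: 40.0
```

```bash
python3 -c "
from go import *
go(-.055,-.336,.1)"
```

```text
t 2.65 tcp stand -0.0531869735375244 -0.23492154893837427 0.10280744207522033 move [-0.2021 -0.0043  0.006 ] roll 0.0029 F [-0.6  1.3  7.7] grip 22.616981545129274 40.04804313182831 j [-0.4   0.4  -0.43  0.74  0.    0.96]
```

Gripped at 22.6 mm. Now I pull outward gradually.

Request:
{"fn": "step_arm", "kwargs": {"motion": [[[-0.02,0,0,0,10],[-0.04,0,0,0,10],[-0.06,0,0,0,10],[-0.08,0,0,0,10],[-0.1,0,0,0,10],[-0.12,0,0,0,10],[-0.14,0,0,0,10],[-0.16,0,0,0,10],[-0.18,0,0,0,10],[-0.19,0,0,0,10]]]}}

```text
clock: 3.48
eef_pos: [0.5293, -0.2288, 0.1028]
tool_rot: [1.975, 2.442, 0.006]
force: [-1.9, 7.5, 10.5]
grip_width: 0.262
gripper_force: 40.4
```

```bash
python3 -c "
from go import *
go(-.055,-.336,.1)"
```

```text
t 3.4833 tcp stand -0.0531695777346358 -0.3286939613475782 0.10279490301145779 move [-0.0146 -0.0037  0.0055] roll 0.0032 F [-1.9  7.5 10.5] grip 22.40997738254646 40.383667945861816 j [-0.54  0.48 -0.29  0.8   0.    0.82]
```

Drawing at 7.7 N with no stop felt yet. I continue in small steps until the force rises.

Request:
{"fn": "step_arm", "kwargs": {"motion": [[[-0.006,0,0,0,10],[-0.012,0,0,0,10],[-0.018,0,0,0,10],[-0.022,0,0,0,10],[-0.022,0,0,0,10]]]}}

```text
clock: 3.9
eef_pos: [0.5303, -0.2338, 0.1027]
tool_rot: [-1.968, -2.44, -0.017]
force: [-3.7, 18.9, 17.9]
grip_width: 0.263
gripper_force: 41.1
```

```bash
python3 -c "
from go import *
go(-.055,-.336,.1)"
```

```text
t 3.9 tcp stand -0.05318577360784496 -0.3337730566105938 0.10272145792170384 move [-0.0045 -0.0037  0.0054] roll 0.0056 F [-3.7 18.9 17.9] grip 22.50168754645744 41.105820536613464 j [-0.55  0.49 -0.28  0.81  0.01  0.81]
```

The force rose to 19 N and the motion stopped, so the bar is at its stop (99 mm drawn from about 0.011). I relax the pull, open and lift.

Request:
{"fn": "step_arm", "kwargs": {"motion": [[[0.008,0,0,0,10],[0.008,0,0,0,10],[0.008,0,0,0,40],[0.008,0,0,0,50],[0.008,0,0,0,50],[0.008,0,0,0,50],[0.008,0,-0.08,0,50],[0.008,0,-0.16,0,60],[0.008,0,-0.24,0,85],[0.008,0,-0.24,0,85]]]}}

```text
clock: 4.73
eef_pos: [0.5335, -0.2392, 0.2289]
tool_rot: [1.969, 2.431, 0.002]
force: [2.0, -0.8, 0.2]
grip_width: 0.958
gripper_force: 0.0
```

Run:
```python
from go import *
from meas import rect,masks
go(0,.11,.2)
c=imaging.camera("top"); np.savez("top1.npz",**c)
o,w=masks(c); W,r=rect(c,w,.098); print(r)
g=lambda x,y,z:[*(O+ex*x+ey*y),z]
print(proj(c,[g(x,y,.125) for x in(-.067,-.043) for y in(-.34,-.332)]).round(1).tolist())
s=imaging.camera("scene")
print((proj(s,[g(x,y,.125) for x in(-.067,-.043) for y in(-.34,-.332)])*1.5625).round(0).tolist())
a=cv2.resize(c["frame"][140:210,300:370,::-1],(400,400),interpolation=0)
b=cv2.resize(s["frame"][140:210,160:230,::-1],(400,400),interpolation=0)
cv2.imwrite("pics/g.png",np.hstack([a,b]))
```

```text
t 4.7333 tcp stand -0.051163520432109984 -0.33971105258254475 0.22891177413638117 move [0.8997 0.1039 0.0507] roll 0.0022 F [ 2.  -0.8  0.2] grip 81.8492792277159 0.0 j [-0.55  0.38 -0.11  1.07 -0.    0.81]
((475.96539306640625, 66.80784606933594), (142.91204833984375, 352.21728515625), 11.67335033416748)
[[354.5, 171.8], [351.5, 172.4], [352.4, 162.8], [349.4, 163.5]]
[[272.0, 255.0], [276.0, 255.0], [269.0, 264.0], [273.0, 265.0]]
```

View pics/g.png

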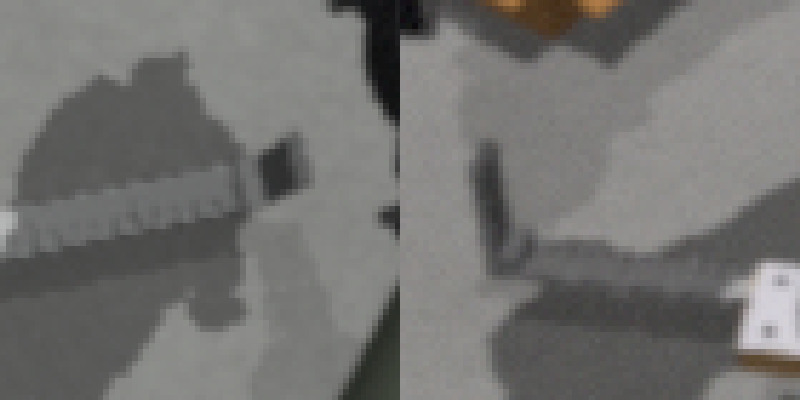

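The finger is at its predicted out position: top outer edge near column 354 against 353.5 predicted, and the scene view agrees. Next I go to the board's tail at stand (0, 0.10).

Request:
{"fn": "step_arm", "kwargs": {"motion": [[[0.88,0.104,0.05,0.002,85],[0.88,0.104,0.05,0.002,85],[0.88,0.104,0.05,0.002,85],[0.88,0.104,0.05,0.002,85],[0.88,0.104,0.05,0.002,85],[0.88,0.104,0.05,0.002,85],[0.88,0.104,0.05,0.002,85],[0.88,0.104,0.05,0.002,85],[0.88,0.104,0.05,0.002,85],[0.88,0.104,0.05,0.002,85]]]}}

```text
clock: 5.67
eef_pos: [0.4897, 0.1792, 0.1953]
tool_rot: [-1.979, -2.438, 0.004]
force: [1.1, -0.7, 0.3]
grip_width: 0.996
gripper_force: 0.0
```

Request:
{"fn": "step_arm", "kwargs": {"motion": [[[0,0,0,0,85],[0,0,0,0,85],[0,0,0,0,85]]]}}

```text
clock: 5.92
eef_pos: [0.4905, 0.1773, 0.1958]
tool_rot: [-1.978, -2.439, 0.004]
force: [-0.1, -0.1, -0.3]
grip_width: 0.991
gripper_force: 0.0
```

Run:
```python
from go import *
go(0,.1,.105)
c=imaging.camera("wrist"); np.savez("w2.npz",**c)
g=lambda x,y,z:[*(O+ex*x+ey*y),z]
print("tail corners, deck corners",proj(c,[g(-.028,.149,.098),g(.028,.149,.098),g(-.055,.15,.08),g(.055,.15,.08)]).round(0).tolist())
cv2.imwrite('pics/w2.png',c['frame'][:,:,::-1])
```

```text
t 5.9167 tcp stand -0.007593611166039184 0.07666940699428361 0.19581085964986736 move [0.0468 0.0157 0.1816] roll 0.001 F [-0.1 -0.1 -0.3] grip 84.58959918187998 0.0 j [ 0.21  0.3  -0.31  0.96 -0.    1.57]
tail corners, deck corners [[230.0, 110.0], [294.0, 110.0], [202.0, 109.0], [320.0, 109.0]]
```

View pics/w2.png

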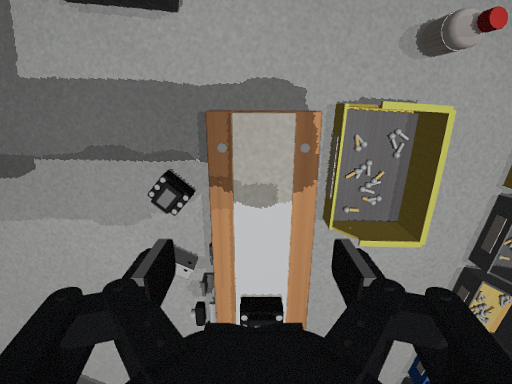

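The deck (207-322, 110) and the board tail (232-294, 112) sit about 2 mm to +x of the prediction and are aligned with each other. Modules are out of the way. I descend with the jaw at 76.

Request:
{"fn": "step_arm", "kwargs": {"motion": [[[0.046,0.019,0,0,76],[0.046,0.019,0.05,0,76],[0.046,0.019,0.1,0,76],[0.046,0.019,0.14,0,76],[0.046,0.019,0.17,0,76],[0.046,0.019,0.18,0,76],[0.046,0.019,0.18,0,76]]]}}

```text
clock: 6.55
eef_pos: [0.4951, 0.2003, 0.1057]
tool_rot: [-1.981, -2.436, 0.004]
force: [-0.4, -0.2, 0.8]
grip_width: 0.892
gripper_force: 0.0
```

Run:
```python
from go import *
go(0.0015,.1,.103)
```

```text
t 6.55 tcp stand 0.0016426228362507352 0.09824284465238597 0.10569957599090846 move [ 0.0035 -0.0003  0.0054] roll -0.002 F [-0.4 -0.2  0.8] grip 76.14425863758957 0.0 j [ 0.25  0.41 -0.4   0.76 -0.    1.61]
```

Request:
{"fn": "step_arm", "kwargs": {"motion": [[[0,0,0.006,0,76],[0,0,0.006,0,76],[0,0,0.006,0,50],[0,0,0.006,0,45],[0,0,0.006,0,45],[0,0,0.006,0,45],[0,0,0.006,0,45]]], "newtons": 40}}

```text
clock: 7.13
eef_pos: [0.496, 0.2023, 0.1044]
tool_rot: [1.979, 2.44, 0.001]
force: [-0.1, 0.2, -0.0]
grip_width: 0.529
gripper_force: 0.0
```

Run:
```python
from go import *
go(0.0015,.1-.149,.103)
```

```text
t 7.1333 tcp stand 0.0029588338500526647 0.10006990016541553 0.10439763965744545 move [-0.2981 -0.0032  0.0028] roll 0.0008 F [-0.1  0.2 -0. ] grip 45.20883611480214 0.0 j [ 0.25  0.41 -0.4   0.76 -0.    1.61]
```

The jaw closed to 45 mm with no force, so the board is not between the pads. I look.

Run:
```python
from go import *
c=imaging.camera("wrist"); s=imaging.camera("scene")
g=lambda x,y,z:[*(O+ex*x+ey*y),z]
u=proj(s,[g(0,.1,.1)])[0].astype(int); print(u, proj(c,[g(-.028,.149,.098),g(.028,.149,.098)]).round(0).tolist())
a=cv2.resize(c["frame"][:,:,::-1],(400,300))
b=cv2.resize(s["frame"][u[1]-40:u[1]+35,u[0]-70:u[0]+30,::-1],(400,300),interpolation=0)
cv2.imwrite('pics/w3.png',np.hstack([a,b]))
```

```text
[327 204] [[199.0, 156.0], [297.0, 156.0]]
```

View pics/w3.png

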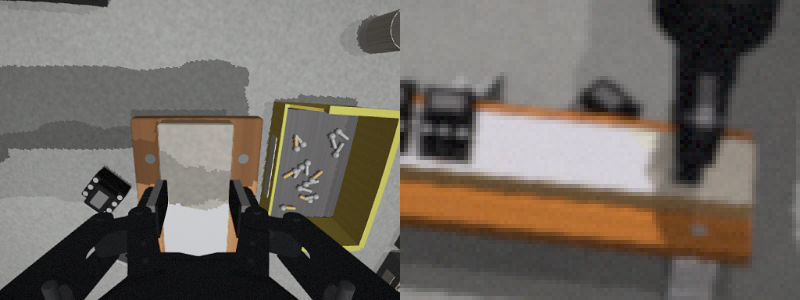

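The fingertips are above the board's top face, because they sit farther back when open. I reopen and go lower in guarded steps.

Request:
{"fn": "step_arm", "kwargs": {"motion": [[[0,0,-0.006,0,76],[0,0,-0.006,0,76],[0,0,-0.006,0,76],[0,0,-0.006,0,76],[0,0,0,0,76],[0,0,0.006,0,76],[0,0,0.012,0,76],[0,0,0.012,0,76]]]}}

```text
clock: 7.9
eef_pos: [0.4952, 0.202, 0.0972]
tool_rot: [-1.979, -2.439, 0.002]
force: [-0.2, -1.3, -0.2]
grip_width: 0.888
gripper_force: 0.0
```

Request:
{"fn": "step_arm", "kwargs": {"motion": [[[0,0,0,0,66],[0,0,0,0,60],[0,0,0,0,52],[0,0,0,0,52],[0,0,0,0,52]]]}}

```text
clock: 8.32
eef_pos: [0.496, 0.2022, 0.0982]
tool_rot: [1.979, 2.44, 0.0]
force: [0.4, -0.3, -0.2]
grip_width: 0.607
gripper_force: 0.0
```

Request:
{"fn": "step_arm", "kwargs": {"motion": [[[0,0,0.002,0,45],[0,0,0.004,0,45],[0,0,0.006,0,45],[0,0,0.006,0,45]]]}}

```text
clock: 8.65
eef_pos: [0.4957, 0.2021, 0.0948]
tool_rot: [-1.979, -2.44, 0.001]
force: [-0.1, 0.0, 0.0]
grip_width: 0.529
gripper_force: 0.0
```

Run:
```python
from go import *
go(0.0015,.1-.149,.103)
c=imaging.camera("scene"); np.savez("s4.npz",**c)
w=imaging.camera("wrist"); np.savez("w4.npz",**w)
g=lambda x,y,z:[*(O+ex*x+ey*y),z]
P=[g(.03,.0996,z) for z in(.08,.09,.1,.11,.12)]
print(proj(c,P).round(1).tolist())
u=proj(c,[g(.03,.0996,.1)])[0].astype(int)
print(c["frame"][u[1]-14:u[1]+14,u[0]-10:u[0]+10].mean(2).astype(int), u)
```

```text
t 8.65 tcp stand 0.0026084491716730877 0.09994223493833021 0.09484487105337139 move [-0.2979 -0.0024 -0.0163] roll 0.0006 F [-0.1  0.   0. ] grip 45.21461185764575 0.0 j [ 0.25  0.42 -0.41  0.74  0.    1.61]
[[326.1, 217.3], [326.6, 214.9], [327.0, 212.5], [327.5, 210.1], [328.0, 207.6]]
[[203 204 204 186 151 124 116 106  74  42  20  22  30  42  53  60  61  49
   37  46]
 [206 205 197 165 131 118 117 104  74  35  19  20  24  29  34  39  37  29
   27  45]
 [206 201 184 151 121 114 109  97  59  32  19  16  22  28  28  29  27  20
   24  56]
 [207 197 166 131 118 111 107  87  54  19  11  14  22  24  31  26  28  21
   33  74]
 [209 194 156 124 114 111 112  90  54  21  18   5  18  24  18  25  15  22
   50 102]
 [205 181 149 126 117 118 109  94  57  27  21   8  19  13  16  24  11  21
   62 114]
 [203 176 148 127 117 116 111  93  60  24  18  21  25  26  23  13  12  29
   74 125]
 [202 175 145 127 118 114 112  86  52  23  19  18  24  31  20  18  19  40
   84 125]
 [203 176 145 127 115 113 106  89  57  25  24  24  19  21  16  24  28  51
   97 128]
 [205 175 148 132 124 115 109  88  60  30  22 
[... 879 characters left out ...]
  77  77]
 [116 120 111  89  75  65  63  63  63  64  65  63  65  68  76  77  78  77
   76  77]
 [116 114 109  97  82  69  65  65  68  68  71  75  72  77  82  80  79  76
   76  75]
 [111 111 111 103  86  71  68  66  70  70  71  70  74  85  89  86  79  74
   71  74]
 [111 116 112 106  85  73  67  66  68  71  68  67  78  91  98  94  90  75
   70  72]
 [117 112 114 108  88  72  70  68  68  65  69  70  72  83  89  93  83  72
   70  66]
 [112 117 112 112 100  86  79  70  73  73  70  70  67  73  77  79  75  69
   69  71]
 [ 96 103 100 102  98  93  77  72  73  70  73  77  69  72  72  75  71  71
   71  73]
 [ 65  65  68  71  71  70  69  64  66  66  70  65  64  66  60  68  72  71
   70  74]] [327 212]
```

Request:
{"fn": "step_arm", "kwargs": {"motion": [[[0,0,0.002,0,45],[0,0,0.004,0,45],[0,0,0.006,0,45],[0,0,0.008,0,45],[0,0,0.008,0,45]]]}}

```text
clock: 9.17
eef_pos: [0.4957, 0.2021, 0.0908]
tool_rot: [-1.979, -2.44, 0.001]
force: [0.3, 0.6, 0.1]
grip_width: 0.524
gripper_force: 0.0
```

Request:
{"fn": "step_arm", "kwargs": {"motion": [[[0,0,0.002,0,45],[0,0,0.004,0,45],[0,0,0.006,0,45],[0,0,0.008,0,45],[0,0,0.008,0,45]]]}}

```text
clock: 9.58
eef_pos: [0.496, 0.2022, 0.0896]
tool_rot: [1.978, 2.439, 0.001]
force: [-6.5, -1.5, 21.5]
grip_width: 0.525
gripper_force: 10.5
```

Run:
```python
from go import *
go(0.0015,.1-.149,.103)
w=imaging.camera("wrist"); c=imaging.camera("scene")
g=lambda x,y,z:[*(O+ex*x+ey*y),z]
u=proj(c,[g(.03,.0996,.1)])[0].astype(int)
a=cv2.resize(w["frame"][80:380,60:460,::-1],(400,300))
b=cv2.resize(c["frame"][u[1]-37:u[1]+23,u[0]-50:u[0]+30,::-1],(400,300),interpolation=0)
cv2.imwrite('pics/w5.png',np.hstack([a,b]))
```

```text
t 9.5833 tcp stand 0.0029573018718962903 0.09995825524023301 0.08955022313932759 move [-0.2979 -0.0031 -0.0269] roll 0.0007 F [-6.5 -1.5 21.5] grip 44.824399648182826 10.485391726833768 j [ 0.25  0.43 -0.42  0.72 -0.    1.61]
```

View pics/w5.png

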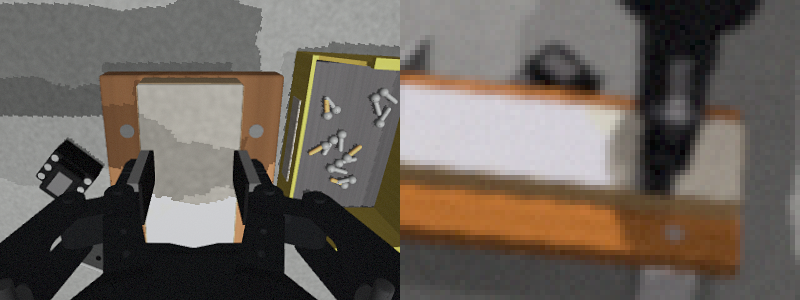

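Contact with the board top comes at TCP z ≈ 0.090, so the tips stand about 8 mm behind the reported TCP at this opening. I lift, open to 68, and go down beside the board to TCP ≈ 0.077.

Request:
{"fn": "step_arm", "kwargs": {"motion": [[[0,-0.003,-0.02,0,45],[0,-0.003,-0.03,0,45],[0,-0.003,-0.03,0,68],[0,-0.003,-0.03,0,68],[0,-0.003,-0.03,0,68],[0,-0.003,-0.02,0,68],[0,-0.003,-0.01,0,68],[0,-0.003,0.0,0,68],[0,-0.003,0.01,0,68],[0,-0.003,0.01,0,68]]]}}

```text
clock: 10.52
eef_pos: [0.4933, 0.2016, 0.0805]
tool_rot: [-1.978, -2.439, 0.003]
force: [0.6, 0.4, -0.4]
grip_width: 0.799
gripper_force: 0.0
```

Request:
{"fn": "step_arm", "kwargs": {"motion": [[[0,0,0.003,0,68],[0,0,0.006,0,68],[0,0,0.01,0,68],[0,0,0.01,0,68]]]}}

```text
clock: 10.85
eef_pos: [0.4943, 0.2019, 0.0769]
tool_rot: [-1.979, -2.44, 0.0]
force: [-0.7, 0.2, -0.7]
grip_width: 0.796
gripper_force: 0.0
```

Request:
{"fn": "step_arm", "kwargs": {"motion": [[[0,0,0.004,0,68],[0,0,0.004,0,60],[0,0,0.004,0,50],[0,0,0.004,0,45],[0,0,0.004,0,45],[0,0,0.004,0,45]]], "newtons": 30}}

```text
clock: 11.35
eef_pos: [0.4944, 0.2019, 0.0752]
tool_rot: [1.979, 2.44, 0.0]
force: [-1.2, -0.5, 1.2]
grip_width: 0.649
gripper_force: 32.9
```

Run:
```python
from go import *
from meas import rect,masks
go(0.0015,.1-.149,.075)
```

```text
t 11.35 tcp stand 0.0012811157951326257 0.09996214147028994 0.07522938604992513 move [-0.2979  0.0003  0.0004] roll 0.0005 F [-1.2 -0.5  1.2] grip 55.45383522958875 32.85406708717346 j [ 0.25  0.45 -0.44  0.69  0.    1.61]
```

Gripped at 55.5 mm. Now I slide outward.

Request:
{"fn": "step_arm", "kwargs": {"motion": [[[-0.015,0,0,0,45],[-0.035,0,0,0,45],[-0.06,0,0,0,45],[-0.085,0,0,0,45],[-0.11,0,0,0,45],[-0.135,0,0,0,45],[-0.16,0,0,0,45],[-0.18,0,0,0,45],[-0.19,0,0,0,45],[-0.19,0,0,0,45]]], "newtons": 50}}

```text
clock: 12.18
eef_pos: [0.5148, 0.1063, 0.0754]
tool_rot: [1.981, 2.436, -0.001]
force: [-0.6, 1.2, 4.4]
grip_width: 0.645
gripper_force: 53.6
```

```bash
cat > end.py <<'E'
from go import *
go(0.0015,.1-.149,.075)
def st(P): return np.c_[(P[:,:2]-O)@ex,(P[:,:2]-O)@ey].round(4)
c=imaging.camera("top"); f=c["frame"].astype(np.float32).mean(2)
g=lambda x,y,z:[*(O+ex*x+ey*y),z]
# brightness profiles along stand -y, over top-face strips: board end (z .098), finger (z .125)
ys=np.arange(-.37,-.16,.002)
for nm,xs,z in(("board",np.arange(-.018,.019,.004),.098),("finger",np.arange(-.061,-.048,.003),.125)):
    m=np.mean([cv2.remap(f,*[q.astype(np.float32).reshape(1,-1) for q in proj(c,[g(x,y,z) for y in ys]).T],cv2.INTER_LINEAR)[0] for x in xs],0)
    print(nm,[(round(float(y),3),int(v)) for y,v in zip(ys,m)][:95 if nm=="board" else 35])
E
python3 end.py
```

```text
t 12.1833 tcp stand 0.0016119666511149292 0.0022590257620553026 0.07539472824539417 move [-1.025e-01 -1.000e-04  1.000e-03] roll -0.0016 F [-0.6  1.2  4.4] grip 55.09919059418299 53.60588729381561 j [ 0.06  0.43 -0.46  0.68 -0.    1.43]
board [(-0.37, 129), (-0.368, 129), (-0.366, 129), (-0.364, 129), (-0.362, 129), (-0.36, 129), (-0.358, 129), (-0.356, 129), (-0.354, 129), (-0.352, 129), (-0.35, 130), (-0.348, 130), (-0.346, 129), (-0.344, 129), (-0.342, 129), (-0.34, 130), (-0.338, 130), (-0.336, 131), (-0.334, 131), (-0.332, 132), (-0.33, 132), (-0.328, 131), (-0.326, 131), (-0.324, 131), (-0.322, 131), (-0.32, 131), (-0.318, 131), (-0.316, 131), (-0.314, 131), (-0.312, 131), (-0.31, 132), (-0.308, 132), (-0.306, 132), (-0.304, 132), (-0.302, 132), (-0.3, 132), (-0.298, 132), (-0.296, 132), (-0.294, 132), (-0.292, 134), (-0.29, 146), (-0.288, 163), (-0.286, 175), (-0.284, 178), (-0.282, 177), (-0.28, 171), (-0.278, 163), (-0.276, 160), (-0.274, 164), (-0.272, 172), (-0.27, 177), (-0.268, 174), (-0.266, 153), (-0.264, 117), (-0.262, 87), (-0.26, 83), (-0.258, 90), (-0.256, 89), (-0
[... 324 characters left out ...]
0), (-0.206, 87), (-0.204, 96), (-0.202, 99), (-0.2, 95), (-0.198, 87), (-0.196, 80), (-0.194, 79), (-0.192, 80), (-0.19, 72), (-0.188, 59), (-0.186, 46), (-0.184, 50), (-0.182, 80)]
finger [(-0.37, 129), (-0.368, 128), (-0.366, 128), (-0.364, 128), (-0.362, 127), (-0.36, 127), (-0.358, 128), (-0.356, 128), (-0.354, 128), (-0.352, 127), (-0.35, 127), (-0.348, 127), (-0.346, 128), (-0.344, 127), (-0.342, 128), (-0.34, 137), (-0.338, 152), (-0.336, 162), (-0.334, 153), (-0.332, 118), (-0.33, 75), (-0.328, 51), (-0.326, 46), (-0.324, 47), (-0.322, 49), (-0.32, 55), (-0.318, 70), (-0.316, 92), (-0.314, 112), (-0.312, 137), (-0.31, 147), (-0.308, 133), (-0.306, 117), (-0.304, 126), (-0.302, 146)]
```

The board end reads y = -0.289 and the finger's outer face -0.339, so 50 mm remain.

Request:
{"fn": "step_arm", "kwargs": {"motion": [[[-0.01,0,0,0,45],[-0.025,0,0,0,45],[-0.045,0,0,0,45],[-0.065,0,0,0,45],[-0.082,0,0,0,45],[-0.094,0,0,0,45],[-0.1,0,0,0,45],[-0.1,0,0,0,45],[-0.1,0,0,0,45]]]}}

```text
clock: 12.98
eef_pos: [0.5246, 0.0588, 0.0754]
tool_rot: [1.98, 2.438, -0.001]
force: [-0.1, 1.6, 5.9]
grip_width: 0.638
gripper_force: 53.7
```

```bash
sed -i 's/np.arange(-.37,-.16,.002)/np.arange(-.35,-.28,.001)/;s/95 if nm=="board" else 35/30/' end.py
cat >> end.py <<'E'
s=imaging.camera("scene")
# height/flatness check: where board end top corner should appear in the scene
P=proj(s,[g(-.028,-.339,.098),g(.028,-.339,.098),g(.0,-.339,.098)]); print(P.round(1).tolist())
u=proj(s,[g(0,-.27,.1)])[0].astype(int)
a=cv2.resize(s["frame"][u[1]-40:u[1]+35,u[0]-50:u[0]+50,::-1],(400,300),interpolation=0)
b=cv2.resize(c["frame"][130:205,260:360,::-1],(400,300),interpolation=0)
cv2.imwrite('pics/end.png',np.hstack([a,b])); print(u)
E
python3 end.py
```

```text
t 12.9833 tcp stand 0.0014301132485798826 -0.04633134461484457 0.07535662363545072 move [-0.0053  0.0001  0.0007] roll -0.0002 F [-0.1  1.6  5.9] grip 54.51635418475234 53.697978258132935 j [-0.03  0.44 -0.45  0.68 -0.    1.34]
board [(-0.35, 129), (-0.349, 129), (-0.348, 129), (-0.347, 129), (-0.346, 129), (-0.345, 129), (-0.344, 129), (-0.343, 129), (-0.342, 130), (-0.341, 132), (-0.34, 135), (-0.339, 142), (-0.338, 151), (-0.337, 160), (-0.336, 167), (-0.335, 173), (-0.334, 176), (-0.333, 178), (-0.332, 178), (-0.331, 178), (-0.33, 176), (-0.329, 174), (-0.328, 170), (-0.327, 165), (-0.326, 162), (-0.325, 160), (-0.324, 160), (-0.323, 164), (-0.322, 169), (-0.321, 172)]
finger [(-0.35, 127), (-0.349, 127), (-0.348, 127), (-0.347, 127), (-0.346, 127), (-0.345, 127), (-0.344, 127), (-0.343, 127), (-0.342, 128), (-0.341, 131), (-0.34, 136), (-0.339, 144), (-0.338, 152), (-0.337, 158), (-0.336, 161), (-0.335, 162), (-0.334, 152), (-0.333, 137), (-0.332, 118), (-0.331, 97), (-0.33, 75), (-0.329, 60), (-0.328, 52), (-0.327, 48), (-0.326, 46), (-0.325, 46), (-0.324, 47), (-0.323, 48), (-0.322, 49), (-0.321, 51)]
[[172.0, 179.5], [166.4, 194.0], [169.3, 186.6]]
[193 188]
```

View pics/end.png

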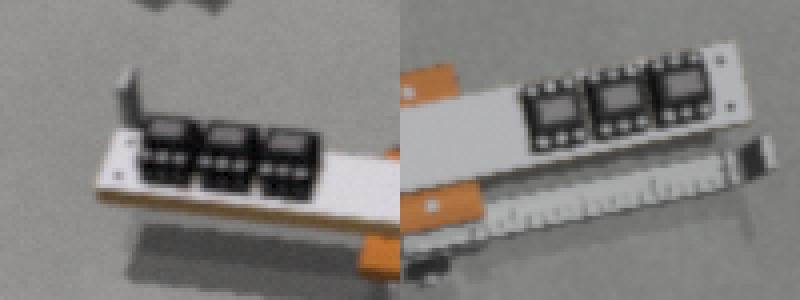

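The board end (-0.3376) is about 1.3 mm short of the finger face (-0.339), and the end corners in the scene view are within about 1 px of level. I nudge 1.5 mm, then check the tilt from the front top edge.

Request:
{"fn": "step_arm", "kwargs": {"motion": [[[-0.003,0,0,0,45],[-0.003,0,0,0,45],[-0.003,0,0,0,45],[-0.003,0,0,0,45],[-0.003,0,0,0,45],[-0.003,0,0,0,45]]]}}

```text
clock: 13.58
eef_pos: [0.5247, 0.0581, 0.0754]
tool_rot: [-1.979, -2.44, -0.001]
force: [-0.8, 3.2, 7.1]
grip_width: 0.641
gripper_force: 53.8
```

```bash
python3 end.py | cut -c1-620
python3 - <<'E'
from go import *
g=lambda x,y,z:[*(O+ex*x+ey*y),z]
def edge(s,ys,z0=.098):
    f=s["frame"].astype(np.float32); out=[]
    for y in ys:
        zs=np.arange(.07,.112,.0005); p=proj(s,[g(.0295,y,z) for z in zs]).astype(np.float32)
        m=cv2.remap(f,p[:,0].reshape(1,-1),p[:,1].reshape(1,-1),cv2.INTER_LINEAR)[0][:,2]
        m=cv2.GaussianBlur(m.reshape(1,-1),(1,9),0)[0]; d=np.gradient(m); d[zs<.084]=0
        out.append(round(float(zs[np.argmax(d)]),4))
    return out
print("now",edge(imaging.camera("scene"),np.arange(-.33,-.07,.02)))
print("before",edge(dict(np.load("scene.npz")),np.arange(-.18,.14,.02)))
E
```

```text
t 13.5833 tcp stand 0.001383843555419744 -0.04695406004287275 0.07537087655583606 move [-0.0041  0.0002  0.0007] roll 0.0005 F [-0.8  3.2  7.1] grip 54.70491887806108 53.781532645225525 j [-0.03  0.44 -0.45  0.68  0.    1.33]
board [(-0.35, 129), (-0.349, 129), (-0.348, 129), (-0.347, 129), (-0.346, 129), (-0.345, 129), (-0.344, 129), (-0.343, 129), (-0.342, 131), (-0.341, 134), (-0.34, 140), (-0.339, 148), (-0.338, 157), (-0.337, 165), (-0.336, 171), (-0.335, 175), (-0.334, 177), (-0.333, 178), (-0.332, 178), (-0.331, 176), (-0.33, 173), (-0.329, 170), (-0.328, 165), (-0.327, 161), (-0.326, 159), (-0.325, 159), (-0.324, 161), (-0.323, 165), (-0.322, 169), (-0.321, 172)]
finger [(-0.35, 127), (-0.349, 127), (-0.348, 127), (-0.347, 127), (-0.346, 127), (-0.345, 127), (-0.344, 127), (-0.343, 127), (-0.342, 128), (-0.341, 131), (-0.34, 136), (-0.339, 145), (-0.338, 152), (-0.337, 158), (-0.336, 162), (-0.335, 162), (-0.334, 152), (-0.333, 136), (-0.332, 118), (-0.331, 96), (-0.33, 74), (-0.329, 59), (-0.328, 51), (-0.327, 47), (-0.326, 46), (-0.325, 46), (-0.324, 47), (-0.323, 48), (-0.322, 49), (-0.321, 51)]
[[172.0, 179.5], [166.4, 194.0], [169.3, 186.6]]
[193 188]
now [0.0975, 0.097, 0.096, 0.0965, 0.0975, 0.0995, 0.1, 0.097, 0.096, 0.0975, 0.095, 0.094, 0.0975]
before [0.099, 0.1, 0.0975, 0.0965, 0.096, 0.0955, 0.095, 0.099, 0.0995, 0.0975, 0.099, 0.0985, 0.097, 0.098, 0.0985, 0.0975]
```

The board is flat (no slope along its edge), its end is within 1 mm of the finger face, and the grip holds at 54 N. I hand in the job.

```bash
python3 -c "
from cell import job; print(job.close_job())"
```

```text
the job is handed in; nothing more can be done
None
```

I pulled the gauge bar out to its stop and slid the board out until its end was within about 1 mm of the finger's outer face. It lies flat and straight, still gripped behind the modules, and I handed the job in; the hand-in returned no verdict.

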